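# Feel the end float of a stain roller

### The job

Check the end float of the stain roller by its orange knob: first push the shaft in until it comes firmly up against its hidden inner stop and keep up the pressure (about 10 newtons) for half a second, then pull it out against its outer stop in the same way, so that the shaft itself drags the red and the green pointer to their ends; never load a stop with more than 22 newtons. Then leave the shaft standing still about midway between the two pointers and let go. Do not touch the pointers with the robot, and leave the boards, brush, jar, bottle and sanding block where they are.

Things in the scene. Friction and masses are not known exactly. Their poses are not given: they have to be found in the camera images.
- stand: Blue roller unit fixed to the bench: base 120 x 360 x 12 mm, steel drip tray, two upright bearing caps, scale bar under the pointers. Origin on the bench below the roller's middle at mid travel. Its y axis is parallel to the shaft: +y is 'in' (from the knob towards the brass index disc), -y is 'out'. It stands anywhere in 100 x 200 mm, turned up to 0.4 rad.
- shaft: 14 mm steel shaft with black roller (56 mm dia, 116 mm long), orange knob and brass index disc, in one piece; it slides along the stand's y axis only (does not turn), with 2 N of friction and no spring. Origin on the axis at the roller's middle, 100 mm above the bench (knob's centre 185 mm away). Starts near mid travel. Total end float 14 to 28 mm, each stop 5 to 16 mm from the start place.
- knob (a point): Centre of the orange knob on the outer (-y) end of the shaft: a plain disc 70 mm in diameter, 14 mm thick along the shaft, 100 mm above the bench. Pinch it from above across its 14 mm (a finger on either flat side) or push on a flat side. The shaft (top 107 mm above the bench) joins its inner side: keep fingertips above it. 40 mm or more free between knob and outer cap.
- index_disc (a point): Centre of the brass index disc on the inner (+y) end of the shaft, 44 mm in diameter and 6 mm thick, 350 mm from the knob's centre; the line from knob to index disc is the shaft's axis, pointing in.
- inner_cap: Blue bearing cap at the inner (+y) end, 70 x 45 mm, top 124 mm above the bench, fixed to the stand. The inner stop is hidden inside it, at a place that differs each time; at the stop the force rises about 6 N per mm. Origin under its middle, 12 mm above the bench.
- outer_cap: The same on the knob's side (-y); the outer stop is hidden inside it, just as firm, placed independently of the inner one.
- pointer_in: Red drag pointer, a plate 4 mm thick on the scale bar, on the inner (+y) side of the index disc. The disc pushes it in (+y) with 0.5 N and it stays where it is left. Origin level with the shaft axis, on the pointer's face towards the disc. It starts nearer than the stop, just clear of the disc.
- pointer_out: Green drag pointer, the same, on the outer (-y) side of the index disc; pushed out (-y). Origin on its face towards the disc. The shaft is midway when the index disc's centre is midway between the two pointers' origins.
- board_dark: Dark stained sample board, 105 x 105 x 18 mm, loose bystander; origin under its centre.
- board_plain: Plain plywood sample board, same size, loose bystander.
- board_half: Red-brown stained sample board, same size, loose bystander.
- brush: Flat brush lying flat, 180 mm long, loose bystander; origin near the ferrule.
- jar: Jar of dark stain, closed, 76 mm dia, 120 mm high, loose bystander.
- bottle: White bottle, 60 mm dia, 170 mm high, loose bystander.
- sand_block: Cork sanding block 110 x 60 x 35 mm, loose bystander.

How it is judged:
By the outcome, as a careful person would: the job done as asked, in the order asked, and still so for the second after the job is handed in, with the robot touching nothing.
It also fails if it takes over 58 s, if anything falls off the work surface, if the arm or the gripper's body presses on something with over 40 N, if the wrist force passes 120 N, or if a joint passes its speed limit or range.

### The arm

A 6-joint arm with a two-finger parallel gripper is mounted at the origin on the work surface. World frame = base frame: x ahead of the robot, y to its left, z up, the work surface at z = 0. Lengths are in m, angles in rad, forces in N, time in s.
With the tool pointing down it reaches from about 0.15 to 0.775 m from the base axis. Payload 6.1 kg.
Tool frame: the origin (TCP) lies at the very end of the fingers, on their centre line; the grasp point (between the pads) lies 19 mm behind it; x points along the fingers, y is the direction in which the jaws open and shut, and the axes are right-handed (so a half turn about x gives the same grasp; the last joint's range is limited). The gripper opens to 85 mm and grips with 20 to 120 N. Pads are 22 mm wide; open, the fingers measure 114 mm over their backs; the gripper's body (76 mm by 85 mm) begins 54 mm behind the grasp point. The pads swing forward as they close: fully open they stand 13 mm farther back than shut.
Start: joints at [1.3, 0.126, -0.04, 1.405, 0, 1.571], TCP at [0.14, 0.506, 0.231] pointing down, gripper open.
Joint ranges: [-2.72, 2.72], [-0.95, 1.95], [-1.27, 1.35], [-1.78, 2.02], [-1.46, 1.47], [-3.14, 3.14]. Speed limits (rad/s): [2.39, 2.39, 3.01, 3.14, 3.14, 3.14].

### API

Orientations are given as a rotation vector (axis times angle).
In Python, from cell import arm gives the robot as it stands. The module is installed in compiled form; this text tells all that it offers.
- The arm moves only by the shell command python3 -m inch 'ROWS' [FORCE]. ROWS is JSON, a list that holds one entry, the list of rows, each a list of 7 numbers: the shift along the tool's x, y, z in cm, then the turn, a rotation vector about the tool's x, y, z in rad, then the opening, from 0 (shut) to 1 (fully open). A call has 1 to 10 rows; each row is the pose to reach, as a shift and turn from the pose commanded when the call began, along the tool's axes at that moment; what a row does not reach only later rows make up. A row lasts 1/10 s, in which the tool goes at most 50 mm and 8.59 degrees, less where a joint would pass 70% of its speed; a pose out of reach is approached as far as the arm can. A call with a gripper value outside its range is refused whole. The fingers move at their own pace and stop on an object; FORCE is the grip in N (left out, the last holds). Time passes only in rows, so rows that repeat a pose let the fingers close. It gives the time, the measured TCP pose, the force and the opening at its end, in the units of the state.
- arm.get_obs(): the state, without advancing time (a new reading comes with each control period).
- arm.snapshot(name): name is "side" or "top" or "wrist"; returns the picture (420x560x3 uint8, red, green, blue); there is no depth.
- arm.camera_model(name): a dict with "mtx" (3x3 intrinsics, pixels), "rvec" (rotation vector, rad) and "tvec" (3), from world to camera coordinates, as OpenCV has them. Camera axes: x right, y down, z forward; pixel columns grow to the right and rows downward; lengths in m; the calibration is good to about 2 mm. A picture is of the moment at which its call begins: read the wrist's pose just before it. camera_model takes no time and is no camera call; for the wrist camera it gives the pose at the moment of the call.
- arm.close_job(): hands the job in, once; it reports no verdict.
Trained networks look in the newest picture that a camera, given by its name, has taken for a name from the list of things; names that differ only in an ending like _2 or _b are one class to them, and where a whole thing is asked for, a point or a joint stands for the part that bears it (a point fixed in the world has none). Each returns a list of dicts, best first, with "conf" (0 to 1); they miss things now and then, are a little off and sometimes report something else, mostly with a low value. They report only what shows in the picture. A call takes as long as a camera call.
- arm.silhouettes(camera, name): "region" (420x560 bool, what is visible of it) and "centre" ([column, row] in pixels, amid what is visible of it).
The state is a dict: "time": time; "joints": joint angles; "qvel": joint speeds; "tau": joint torques, N m; "ee_pos": TCP position; "eef_rot": TCP orientation; "contact_force": force on the tool from outside, world axes, zero at the start; "torque": the same for the moment, N m; "width": opening from 0.0 (shut) to 1.0 (fully open).
Only numpy, scipy, OpenCV 4.12 (cv2) and the standard library are available. Lean on these libraries where they do the work, as an engineer would, in place of code of your own. Each camera call takes 0.05 s, during which the arm holds its last target. There are 200 camera calls.

## Working session

There is one attempt and no reset: what is moved stays moved. The work goes in short steps, Python scripts to look and compute and a shell command to move; the robot and the scene stay as the last step left them, time stands still between calls to the robot, and variables do not carry over. Pictures are saved under pics/ and viewed, about 8 in all and at most 12, crops included, and the job is handed in when it is done.

```bash
mkdir -p pics; cat > h.py <<'E'
import numpy as np, cv2
from cell import arm
from scipy.spatial.transform import Rotation as R
def ray(cam,px):
    m=arm.camera_model(cam);K=np.array(m["mtx"],float)
    Rm=R.from_rotvec(np.ravel(m["rvec"])).as_matrix();t=np.ravel(m["tvec"])
    d=Rm.T@np.linalg.inv(K)@np.array([px[0],px[1],1.]);return -Rm.T@t,d/np.linalg.norm(d)
def at_z(cam,px,z):
    c,d=ray(cam,px);return c+d*(z-c[2])/d[2]
def proj(cam,P):
    m=arm.camera_model(cam)
    return cv2.projectPoints(np.atleast_2d(np.array(P,float)),np.ravel(m["rvec"]).astype(float),np.ravel(m["tvec"]).astype(float),np.array(m["mtx"],float),None)[0][:,0]
def tri(rays):
    A=np.zeros((3,3));b=np.zeros(3)
    for c,d in rays:
        P=np.eye(3)-np.outer(d,d);A+=P;b+=P@c
    return np.linalg.solve(A,b)
def save(cam,name):
    im=arm.snapshot(cam);cv2.imwrite(f"pics/{name}.png",im[...,::-1]);return im
E
python3 - <<'E'
from h import *
o=arm.get_obs();print({k:np.round(v,3) for k,v in o.items()})
a=save("top","top0");b=save("side","side0")
cv2.imwrite("pics/both0.png",cv2.resize(np.vstack([a,b]),(800,1200))[...,::-1])
for n in ["knob","index_disc","pointer_in","pointer_out","inner_cap","outer_cap"]:
    rs=[]
    for c in ["top","side"]:
        for s in arm.silhouettes(c,n)[:1]:
            print(n,c,round(s["conf"],2),np.round(s["centre"],1),s["region"].sum(),np.round(at_z(c,s["centre"],.1),3)); rs.append(ray(c,s["centre"]))
    if len(rs)==2: print("  tri",np.round(tri(rs),4))
E
```

```text
{'time': np.float64(0.0), 'joints': array([ 1.3  ,  0.126, -0.041,  1.405,  0.   ,  1.571]), 'qvel': array([-0.   ,  0.001, -0.001, -0.001,  0.   , -0.   ]), 'tau': array([-1.0000e-03, -4.3591e+01,  3.5292e+01,  1.7000e-02, -0.0000e+00,
        0.0000e+00]), 'ee_pos': array([0.14 , 0.505, 0.231]), 'eef_rot': array([ 0.211,  1.561, -0.214]), 'contact_force': array([-0.865, -0.037, -0.202]), 'torque': array([ 0.018, -0.059,  0.046]), 'width': np.float64(1.0)}
knob top 0.77 [261.4 201.7] 1141 [0.586 0.036 0.1  ]
knob side 0.96 [263.2 202. ] 1278 [ 0.559 -0.004  0.1  ]
  tri [0.5803 0.0387 0.0671]
index_disc top 0.86 [264.6 207.4] 1178 [0.57  0.027 0.1  ]
index_disc side 0.64 [266.4 201.3] 1174 [ 0.568 -0.003  0.1  ]
  tri [0.5751 0.0282 0.0741]
pointer_out top 0.65 [215.5 175.2] 70 [0.659 0.17  0.1  ]
pointer_out side 0.63 [281.2 156.3] 39 [0.664 0.202 0.1  ]
  tri [0.6534 0.166  0.1239]
inner_cap top 0.82 [228.6 193.2] 592 [0.608 0.13  0.1  ]
inner_cap side 0.59 [275.8 169.8] 386 [0.629 0.135 0.1  ]
  tri [0.6176 0.1289 0.1028]
outer_cap top 0.72 [295.  215.4] 497 [ 0.55  -0.059  0.1  ]
outer_cap side 0.79 [268.8 216.6] 680 [ 0.56  -0.066  0.1  ]
  tri [ 0.5561 -0.0596  0.0937]
```

View pics/top0.png

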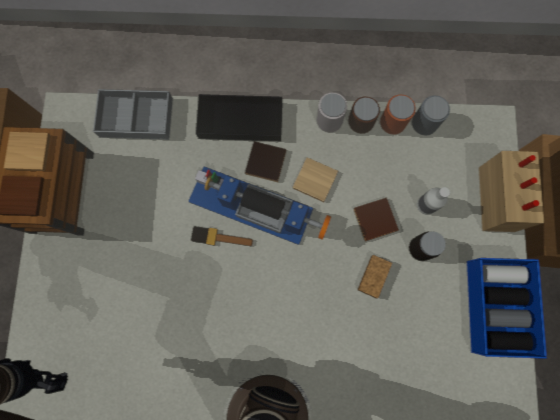

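View pics/side0.png

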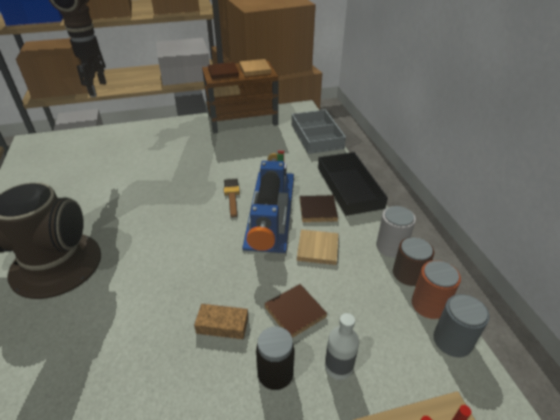

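```bash
python3 - <<'E'
from h import *
a={c:cv2.imread(f"pics/{c}0.png") for c in("top","side")}
rs=[]
box={"top":(300,205,345,250),"side":(240,220,285,255)}
for c in a:
    x0,y0,x1,y1=box[c];h=cv2.cvtColor(a[c],cv2.COLOR_BGR2HSV)[y0:y1,x0:x1]
    m=(h[...,0]<16)&(h[...,1]>150)&(h[...,2]>90);ys,xs=np.nonzero(m)
    p=(xs.mean()+x0,ys.mean()+y0);print(c,p,m.sum(),at_z(c,p,.1));rs.append(ray(c,p))
k=tri(rs);print("knob",k)
# axis from caps
ci=np.array([.6176,.1289]);co=np.array([.5561,-.0596]);u=(ci-co)/np.linalg.norm(ci-co);print("u",u,np.arctan2(-u[0],u[1]))
print("cap px",proj("top",[[.6176,.1289,.124],[.5561,-.0596,.124]]))
o=arm.get_obs();Rt=R.from_rotvec(o["eef_rot"]).as_matrix();print(Rt.round(3))
m=arm.camera_model("wrist");Rc=R.from_rotvec(np.ravel(m["rvec"])).as_matrix();print("cam pos",-Rc.T@np.ravel(m["tvec"]),"fwd",Rc[2],"K",np.array(m["mtx"])[0,0])
E
```

```text
top (np.float64(324.1470588235294), np.float64(226.98039215686273)) 102 [ 0.51971465 -0.14112902  0.1       ]
side (np.float64(260.4531914893617), np.float64(237.79148936170213)) 470 [ 0.52119837 -0.13745398  0.1       ]
knob [ 0.51984599 -0.14090894  0.10332476]
u [0.31016925 0.95068135] -0.3153710556153878
cap px [[228.06139165 187.71519372]
 [295.32633994 211.54616103]]
[[ 0.     0.268  0.964]
 [ 0.     0.964 -0.268]
 [-1.     0.    -0.   ]]
cam pos [0.07307203 0.52358909 0.3738184 ] fwd [ 0.26324838 -0.0733892  -0.9619326 ] K 315.90104039058446
```

```bash
P='[-4,-52,54,0.04,0,0,0.5]'; python3 -m inch '[[[-4,-52,54,0.04,0,0,0.5],[-4,-52,54,0.04,0,0,0.5],[-4,-52,54,0.04,0,0,0.5],[-4,-52,54,0.04,0,0,0.5]]]' 40; python3 -c "
from h import *
o=arm.get_obs();print(o['joints'].round(3),o['ee_pos'].round(4),o['width'])"
```

```text
time: 1.1
ee_pos: [0.2424, 0.3323, 0.2421]
eef_rot: [0.243, 1.557, -0.243]
contact_force: [0.9, -0.6, 1.0]
width: 0.502
[ 0.941 -0.089 -0.235  1.424 -0.     1.25 ] [0.2424 0.3323 0.2421] 0.5016881357172186
```

```bash
python3 -m inch '[[[-2.8,-36.3,41,0,0,0,0.5],[-2.8,-36.3,41,0,0,0,0.5],[-2.8,-36.3,41,0,0,0,0.5],[-2.8,-36.3,41,0,0,0,0.5],[-2.8,-36.3,41,0,0,0,0.5],[-2.8,-36.3,41,0,0,0,0.5],[-2.8,-36.3,41,0,0,0,0.5],[-2.8,-36.3,41,0,0,0,0.5],[-2.8,-36.3,41,0,0,0,0.5],[-2.8,-36.3,41,0,0,0,0.5]]]'; python3 -c "
from h import *
o=arm.get_obs();print(o['joints'].round(3),o['ee_pos'].round(4),o['width'])"
```

```text
time: 2.1
ee_pos: [0.4974, -0.0978, 0.2678]
eef_rot: [0.245, 1.556, -0.244]
contact_force: [-0.0, 1.6, 0.1]
width: 0.496
[-0.194  0.094  0.004  1.48   0.     0.117] [ 0.4974 -0.0978  0.2678] 0.4961077018741029
```

```bash
python3 -m inch '[[[0,-3.4,3.5,0,0,0,0.5],[0,-3.4,3.5,0,0,0,0.5],[0,-3.4,3.5,0,0,0,0.5]]]'; python3 - <<'E'
from h import *
o=arm.get_obs();print(o['ee_pos'].round(4),o["eef_rot"])
m=arm.camera_model("wrist");np.savez("w1.npz",**{k:np.array(v) for k,v in m.items()})
im=save("wrist","w1")
print(proj("wrist",[[.52,-.141,.1],[.52,-.141,.135],o["ee_pos"]]))
for n in ["knob","index_disc","outer_cap","inner_cap","pointer_in","pointer_out"]:
    for s in arm.silhouettes("wrist",n)[:1]: print(n,round(s["conf"],2),np.round(s["centre"],1),s["region"].sum())
E
```

```text
time: 2.4
ee_pos: [0.5198, -0.1398, 0.2667]
eef_rot: [0.246, 1.558, -0.245]
contact_force: [0.7, 1.3, -0.1]
width: 0.505
[ 0.5198 -0.1398  0.2667] [ 0.24602417  1.55832884 -0.24545943]
[[279.34227079 188.81188557]
 [279.23421254 197.49898635]
 [280.64733522 262.48533892]]
knob 0.61 [451.8 194.1] 9387
index_disc 0.73 [456.5 191.7] 9566
outer_cap 0.98 [362.3 186.8] 4747
inner_cap 0.83 [544.5 181.5] 2236
```

View pics/w1.png

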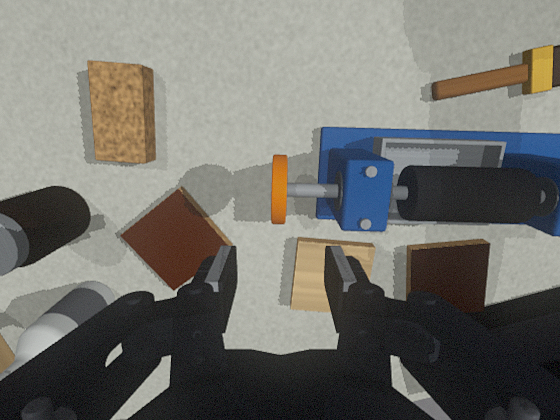

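```bash
python3 - <<'E'
from h import *
im=cv2.imread("pics/w1.png");h=cv2.cvtColor(im,cv2.COLOR_BGR2HSV)
blue=((h[...,0]>100)&(h[...,0]<125)&(h[...,1]>120)).astype(np.uint8)
cols=np.arange(325,550,3);rows=[np.nonzero(blue[:,c])[0][0] for c in cols]
P=np.array([at_z("wrist",(c,r),.012) for c,r in zip(cols,rows)])[:,:2]
vx,vy,_,_=cv2.fitLine(P.astype(np.float32),cv2.DIST_HUBER,0,.001,.001).ravel();u=np.array([vx,vy])*np.sign(vy)
print("u edge",u,np.degrees(np.arctan2(u[1],u[0])))
# shaft midline
def mid(c): 
    g=im[:,c].astype(float)
    return None
m=((h[...,0]<16)&(h[...,1]>150)&(h[...,2]>90)).astype(np.uint8);m[:140]=0;m[240:]=0;m[:,:260]=0;m[:,300:]=0
ys,xs=np.nonzero(m);print("knob px",xs.min(),xs.max(),ys.min(),ys.max(),xs.mean(),ys.mean())
e=[at_z("wrist",(xs[ys==r].mean(),r),.1) for r in (ys.min()+2,ys.max()-2)];print(e,"mid",(e[0]+e[1])/2)
d=(e[0]-e[1])[:2];print("knob face normal deg",np.degrees(np.arctan2(d[1],d[0]))+90)
Rt=R.from_rotvec(arm.get_obs()["eef_rot"]).as_matrix();print(Rt.round(3),"tool y deg",np.degrees(np.arctan2(Rt[1,1],Rt[0,1])))
E
```

```text
u edge [0.33204332 0.9432641 ] 70.607155
knob px 271 286 155 223 278.2567049808429 190.39655172413794
[array([ 0.49012357, -0.13019921,  0.1       ]), array([ 0.55262115, -0.15188695,  0.1       ])] mid [ 0.52137236 -0.14104308  0.1       ]
knob face normal deg 250.86234478005267
[[ 0.001  0.304  0.953]
 [-0.     0.953 -0.304]
 [-1.     0.     0.001]] tool y deg 72.27619917450905
```

```bash
python3 -m inch '[[[4,-0.1,0.1,0.027,0,0,0.5],[8,-0.1,0.1,0.027,0,0,0.5],[12,-0.1,0.1,0.027,0,0,0.5],[13.5,-0.1,0.1,0.027,0,0,0.5],[14.5,-0.1,0.1,0.027,0,0,0.5],[15.3,-0.1,0.1,0.027,0,0,0.5],[15.3,-0.1,0.1,0.027,0,0,0.5]]]'; python3 - <<'E'
from h import *
save("wrist","w2");save("side","s2")
print(arm.get_obs()["contact_force"].round(2))
E
```

```text
time: 3.45
ee_pos: [0.5203, -0.1397, 0.1144]
eef_rot: [0.265, 1.555, -0.265]
contact_force: [-0.2, -0.2, 0.3]
width: 0.5
[ 0.44 -0.41 -0.27]
```

View pics/w2.png

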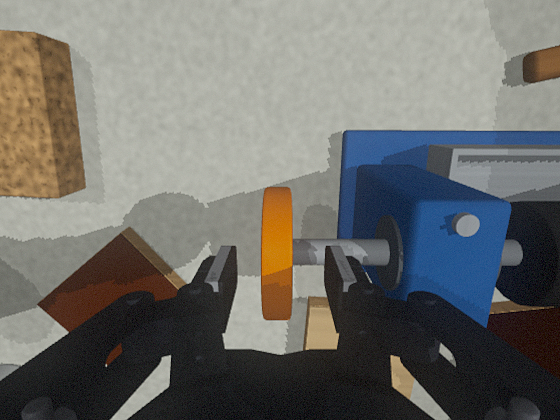

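Knob (columns 262–294) sits centred between the fingers (236 and 325), inner finger clear of the cap. Closing.

```bash
python3 -m inch '[[[0,0,0,0,0,0,0.1],[0,0,0,0,0,0,0.1],[0,0,0,0,0,0,0.1],[0,0,0,0,0,0,0.1],[0,0,0,0,0,0,0.1],[0,0,0,0,0,0,0.1]]]' 40; sleep 0; python3 -m inch '[[[0,0.1,0,0,0,0,0.1],[0,0.2,0,0,0,0,0.1],[0,0.3,0,0,0,0,0.1],[0,0.3,0,0,0,0,0.1]]]'
```

```text
time: 4.15
ee_pos: [0.5208, -0.1403, 0.1155]
eef_rot: [0.265, 1.553, -0.266]
contact_force: [-1.6, -0.5, 5.9]
width: 0.154
time: 4.55
ee_pos: [0.5218, -0.1376, 0.1155]
eef_rot: [0.264, 1.553, -0.266]
contact_force: [-0.2, -2.0, 6.5]
width: 0.15
```

```bash
for i in 1; do python3 -m inch '[[[0,0.05,0,0,0,0,0.1],[0,0.1,0,0,0,0,0.1],[0,0.1,0,0,0,0,0.1]]]'; python3 -m inch '[[[0,0.05,0,0,0,0,0.1],[0,0.1,0,0,0,0,0.1],[0,0.1,0,0,0,0,0.1]]]';done | grep -E "ee_pos|force"
```

```text
ee_pos: [0.5221, -0.1368, 0.1155]
contact_force: [-2.1, -3.2, 5.4]
ee_pos: [0.5224, -0.1359, 0.1155]
contact_force: [-2.2, -2.8, 6.0]
```

```bash
python3 -m inch '[[[0,0.05,0,0,0,0,0.1],[0,0.1,0,0,0,0,0.1],[0,0.1,0,0,0,0,0.1]]]' | grep -E "ee_pos|force"
```

```text
ee_pos: [0.5227, -0.1349, 0.1155]
contact_force: [-1.4, -2.8, 5.4]
```

```bash
(python3 -m inch '[[[0,0.05,0,0,0,0,0.1],[0,0.1,0,0,0,0,0.1],[0,0.1,0,0,0,0,0.1]]]'; python3 -m inch '[[[0,0.05,0,0,0,0,0.1],[0,0.1,0,0,0,0,0.1],[0,0.1,0,0,0,0,0.1]]]') | grep -E "ee_pos|force"
```

```text
ee_pos: [0.523, -0.134, 0.1155]
contact_force: [-1.0, -1.7, 5.7]
ee_pos: [0.5232, -0.1336, 0.1155]
contact_force: [-1.7, -4.5, 5.4]
```

```bash
python3 -m inch '[[[0,0.05,0,0,0,0,0.1],[0,0.1,0,0,0,0,0.1],[0,0.1,0,0,0,0,0.1],[0,0.1,0,0,0,0,0.1]]]' | grep -E "ee_pos|force"; python3 -c "
from h import *
f=[arm.get_obs()['contact_force'] for _ in range(3)];print(np.round(f,2))"
```

```text
ee_pos: [0.5233, -0.1332, 0.1155]
contact_force: [-3.5, -6.4, 6.2]
[[-3.53 -6.36  6.19]
 [-3.53 -6.36  6.19]
 [-3.53 -6.36  6.19]]
```

```bash
python3 -m inch '[[[0,0.05,0,0,0,0,0.1],[0,0.1,0,0,0,0,0.1],[0,0.15,0,0,0,0,0.1],[0,0.2,0,0,0,0,0.1],[0,0.2,0,0,0,0,0.1],[0,0.2,0,0,0,0,0.1]]]' | grep -E "ee_pos|force"
```

```text
ee_pos: [0.5236, -0.1325, 0.1155]
contact_force: [-4.3, -11.2, 5.4]
```

```bash
python3 -m inch '[[[0,0.03,0,0,0,0,0.1],[0,0.03,0,0,0,0,0.1],[0,0.03,0,0,0,0,0.1],[0,0.03,0,0,0,0,0.1],[0,0.03,0,0,0,0,0.1],[0,0.03,0,0,0,0,0.1],[0,0.03,0,0,0,0,0.1],[0,0.03,0,0,0,0,0.1]]]' | grep -E "ee_pos|force|time"
```

```text
time: 7.85
ee_pos: [0.5236, -0.1323, 0.1155]
contact_force: [-4.3, -11.7, 6.3]
```

```bash
python3 -m inch '[[[0,-0.2,0,0,0,0,0.1],[0,-0.4,0,0,0,0,0.1],[0,-0.6,0,0,0,0,0.1],[0,-0.8,0,0,0,0,0.1],[0,-1.0,0,0,0,0,0.1],[0,-1.2,0,0,0,0,0.1],[0,-1.4,0,0,0,0,0.1],[0,-1.6,0,0,0,0,0.1],[0,-1.6,0,0,0,0,0.1]]]' | grep -E "ee_pos|force|time"
```

```text
time: 8.75
ee_pos: [0.5194, -0.1443, 0.1155]
contact_force: [-0.9, 1.9, 5.5]
```

```bash
(python3 -m inch '[[[0,-0.1,0,0,0,0,0.1],[0,-0.2,0,0,0,0,0.1],[0,-0.2,0,0,0,0,0.1]]]'; python3 -m inch '[[[0,-0.05,0,0,0,0,0.1],[0,-0.1,0,0,0,0,0.1],[0,-0.1,0,0,0,0,0.1]]]') | grep -E "ee_pos|force"
```

```text
ee_pos: [0.5188, -0.146, 0.1155]
contact_force: [0.5, 0.8, 5.0]
ee_pos: [0.5185, -0.1468, 0.1155]
contact_force: [0.3, 2.7, 5.7]
```

```bash
(python3 -m inch '[[[0,-0.05,0,0,0,0,0.1],[0,-0.1,0,0,0,0,0.1],[0,-0.1,0,0,0,0,0.1]]]'; python3 -m inch '[[[0,-0.05,0,0,0,0,0.1],[0,-0.1,0,0,0,0,0.1],[0,-0.1,0,0,0,0,0.1]]]') | grep -E "ee_pos|force"
```

```text
ee_pos: [0.5182, -0.1477, 0.1155]
contact_force: [-0.3, 2.4, 6.1]
ee_pos: [0.5179, -0.1486, 0.1155]
contact_force: [-0.0, 2.1, 5.7]
```

```bash
(python3 -m inch '[[[0,-0.05,0,0,0,0,0.1],[0,-0.1,0,0,0,0,0.1],[0,-0.1,0,0,0,0,0.1]]]'; python3 -m inch '[[[0,-0.05,0,0,0,0,0.1],[0,-0.1,0,0,0,0,0.1],[0,-0.1,0,0,0,0,0.1]]]') | grep -E "ee_pos|force"
```

```text
ee_pos: [0.5176, -0.1496, 0.1155]
contact_force: [-0.0, 1.8, 5.0]
ee_pos: [0.5172, -0.1505, 0.1155]
contact_force: [-0.5, 3.3, 5.7]
```

```bash
(python3 -m inch '[[[0,-0.05,0,0,0,0,0.1],[0,-0.1,0,0,0,0,0.1],[0,-0.1,0,0,0,0,0.1]]]') | grep -E "ee_pos|force"
```

```text
ee_pos: [0.5169, -0.1515, 0.1155]
contact_force: [0.1, 2.1, 5.9]
```

```bash
(python3 -m inch '[[[0,-0.05,0,0,0,0,0.1],[0,-0.1,0,0,0,0,0.1],[0,-0.1,0,0,0,0,0.1]]]'; python3 -m inch '[[[0,-0.05,0,0,0,0,0.1],[0,-0.1,0,0,0,0,0.1],[0,-0.1,0,0,0,0,0.1]]]') | grep -E "ee_pos|force"
```

```text
ee_pos: [0.5165, -0.1524, 0.1155]
contact_force: [-0.2, 2.5, 5.1]
ee_pos: [0.5163, -0.153, 0.1155]
contact_force: [-0.2, 3.5, 5.6]
```

```bash
(python3 -m inch '[[[0,-0.05,0,0,0,0,0.1],[0,-0.1,0,0,0,0,0.1],[0,-0.1,0,0,0,0,0.1]]]') | grep -E "ee_pos|force"
```

```text
ee_pos: [0.5162, -0.1534, 0.1155]
contact_force: [1.3, 5.1, 5.6]
```

```bash
python3 -m inch '[[[0,-0.06,0,0,0,0,0.1],[0,-0.12,0,0,0,0,0.1],[0,-0.18,0,0,0,0,0.1],[0,-0.24,0,0,0,0,0.1],[0,-0.24,0,0,0,0,0.1],[0,-0.24,0,0,0,0,0.1]]]' | grep -E "ee_pos|force|time"
```

```text
time: 12.35
ee_pos: [0.5158, -0.1543, 0.1155]
contact_force: [3.1, 10.6, 5.7]
```

```bash
python3 -m inch '[[[0,-0.06,0,0,0,0,0.1],[0,-0.06,0,0,0,0,0.1],[0,-0.06,0,0,0,0,0.1],[0,-0.06,0,0,0,0,0.1],[0,-0.06,0,0,0,0,0.1],[0,-0.06,0,0,0,0,0.1],[0,-0.06,0,0,0,0,0.1],[0,-0.06,0,0,0,0,0.1]]]' | grep -E "ee_pos|force|time"; python3 -c "
from h import *
u=np.array([.3318,.9433])
for n,p in dict(inn=[.5236,-.1323],out=arm.get_obs()['ee_pos'][:2]).items(): print(n,u@np.array(p))
print(arm.get_obs()['ee_pos'],arm.get_obs()['contact_force'])"
```

```text
time: 13.15
ee_pos: [0.5158, -0.1545, 0.1154]
contact_force: [3.4, 12.4, 4.8]
inn 0.04893188999999996
out 0.025360054370586204
[ 0.51575452 -0.15452909  0.11544415] [ 3.42254124 12.36806069  4.79597729]
```

```bash
python3 -m inch '[[[0,0.2,0,0,0,0,0.1],[0,0.4,0,0,0,0,0.1],[0,0.6,0,0,0,0,0.1],[0,0.8,0,0,0,0,0.1],[0,1.0,0,0,0,0,0.1],[0,1.2,0,0,0,0,0.1],[0,1.4,0,0,0,0,0.1],[0,1.5,0,0,0,0,0.1],[0,1.5,0,0,0,0,0.1]]]' | grep -E "ee_pos|force|time"; python3 -c "
from h import *
u=np.array([.3318,.9433])
print(u@arm.get_obs()['ee_pos'][:2])"
```

```text
time: 14.05
ee_pos: [0.5196, -0.1438, 0.1155]
contact_force: [-1.0, -1.2, 5.3]
0.03674363915104103
```

```bash
python3 -m inch '[[[0,0.04,0,0,0,0,0.1],[0,0.04,0,0,0,0,0.1],[0,0.04,0,0,0,0,0.5],[0,0.04,0,0,0,0,0.5],[0,0.04,0,0,0,0,0.5],[0,0.04,0,0,0,0,0.5],[0,0.04,0,0,0,0,0.5],[0,0.04,0,0,0,0,0.5]]]'; python3 -m inch '[[[-3,0,0,0,0,0,0.5],[-7,0,0,0,0,0,0.5],[-12,0,0,0,0,0,0.5],[-16,0,0,0,0,0,0.5],[-16,0,0,0,0,0,0.5]]]'; 
```

```text
time: 14.85
ee_pos: [0.5192, -0.143, 0.1144]
eef_rot: [0.265, 1.555, -0.265]
contact_force: [-0.0, -0.0, 0.5]
width: 0.497
time: 15.35
ee_pos: [0.5211, -0.1436, 0.2808]
eef_rot: [0.264, 1.545, -0.266]
contact_force: [0.8, 0.3, 0.6]
width: 0.5
```

```bash
python3 -m inch '[[[0,35,0,0,0,0,0.5],[0,35,0,0,0,0,0.5],[0,35,0,0,0,0,0.5],[0,35,0,0,0,0,0.5],[0,35,0,0,0,0,0.5],[0,35,0,0,0,0,0.5],[0,35,0,0,0,0,0.5],[0,35,0,0,0,0,0.5],[0,35,0,0,0,0,0.5],[0,35,0,0,0,0,0.5]]]'; python3 - <<'E'
from h import *
m=arm.camera_model("wrist");im=save("wrist","w3")
c=proj("wrist",[[.6355,.187,.1]])[0];print(c)
x,y=(int(v) for v in c);x0=max(0,x-70);y0=max(0,y-60)
cv2.imwrite("pics/w3c.png",cv2.resize(im[y0:y0+120,x0:x0+140],None,fx=5,fy=5,interpolation=cv2.INTER_CUBIC)[...,::-1]);print(x0,y0)
for n in ["pointer_in","pointer_out"]:
    for s in arm.silhouettes("wrist",n)[:1]: print(n,round(s["conf"],2),np.round(s["centre"],1),s["region"].sum())
E
```

```text
time: 16.35
ee_pos: [0.635, 0.1865, 0.2742]
eef_rot: [0.265, 1.555, -0.266]
contact_force: [0.4, -1.0, 0.2]
width: 0.498
[282.32554357 185.99938835]
212 125
pointer_out 0.48 [263.9 207.4] 120
```

View pics/w3c.png

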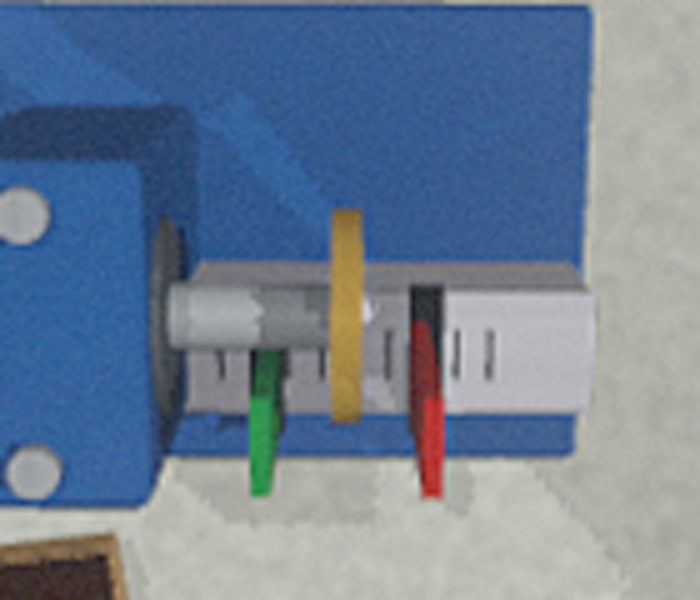

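The crop shows the brass disc centred at column 346. The green pointer's inner face is at about 270–285 and the red's at about 411–422, so their midpoint is about 347, within roughly 0.3 mm of the disc. The robot is clear of everything, so I'm handing in.

```bash
python3 -c "
from cell import arm
print(arm.get_obs()['contact_force'],arm.close_job())"
```

```text
the job is handed in; nothing more can be done
[ 1.25478091 -0.26134661  0.28933128] None
```

I checked the end float in the order asked and handed the job in at about 16.5 s of the 58 s allowed; no verdict was reported.

- **Inner stop:** I pinched the knob from above and pushed the shaft in. The wrist read about 12.5 N along the shaft, held for 0.8 s. Less friction, that is about 10 N on the stop.
- **Outer stop:** I pulled the shaft out the same way, to a wrist reading of about 12.8 N held for 0.8 s. Tool travel between the two loaded ends was about 23.6 mm. No reading went above about 13 N, well under the 22 N limit.
- **Shaft left midway:** I moved it back to the middle of that travel, opened the gripper and lifted clear. In the last wrist picture the index disc is within roughly 0.3 mm of midway between the pointers, and the shaft is standing free. The wrist force was near zero.
- **Pointers:** the robot did not touch them; only the shaft dragged them.

**Not confirmed:**
- The pointer network missed the red pointer in the last picture and gave the green one only 0.48 confidence, so I read the midway position off the picture by eye.
- While gripped, a steady upward force of about 6 N showed at the wrist, from the pads closing. It vanished on release.
- I took no final picture of the boards, brush, jar, bottle and sanding block. The moves went above them and I saw no contact force.

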